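Feel out the good stopper and close the flask

TASK

Three look-alike stoppers with red rubber caps stand in the blue rack: one cap has gone soft, one has hardened and one, in between, is still good. With the fingers press each cap down about 6 mm, and never as far as 9 mm, holding it there for half a second to feel its resistance, first the one on the robot's left, then the middle one, then the right. Then lift the good one out by its grey collar, set it fully home and upright in the mouth of the conical flask, let go, and press its cap the same 6 mm for half a second to seat it; leave the other two in the rack and do not disturb the jar, beaker and brass weight.

Things in the scene. Friction and masses are not known exactly. Their poses are not given: they have to be found in the camera images.
- rack: fixed blue block 90 x 220 x 50 mm high on the bench with three 26 mm holes in its top, 70 mm apart in a row along its y; origin at the centre of its underside; its y points to the left hole (the robot's left), up to 0.35 rad of yaw
- nest_left (a point): mouth of the rack's left (+y) hole, on the rack's top face; z up, axes as the rack's. A stopper's collar rests on the face around it.
- nest_middle (a point): mouth of the rack's middle hole, on the rack's top face; z up, axes as the rack's. A stopper's collar rests on the face around it.
- nest_right (a point): mouth of the rack's right (-y) hole, on the rack's top face; z up, axes as the rack's. A stopper's collar rests on the face around it.
- stopper_a_center (a point): one of three look-alike stoppers, soft, good or hard: black tapered plug 22 mm long, 17 mm across at the foot, 22.6 at the top; above it a rigid grey collar, 34 mm across, 16 mm high (the grip); above that a red springy cap, 26 mm across, 16 mm high. About 60 g. This point: centre of the collar, 8 mm above its underside, 24 mm below the top of the unpressed cap; z is its axis, up
- stopper_b_center (a point): one of three look-alike stoppers, soft, good or hard: black tapered plug 22 mm long, 17 mm across at the foot, 22.6 at the top; above it a rigid grey collar, 34 mm across, 16 mm high (the grip); above that a red springy cap, 26 mm across, 16 mm high. About 60 g. This point: centre of the collar, 8 mm above its underside, 24 mm below the top of the unpressed cap; z is its axis, up
- stopper_c_center (a point): one of three look-alike stoppers, soft, good or hard: black tapered plug 22 mm long, 17 mm across at the foot, 22.6 at the top; above it a rigid grey collar, 34 mm across, 16 mm high (the grip); above that a red springy cap, 26 mm across, 16 mm high. About 60 g. This point: centre of the collar, 8 mm above its underside, 24 mm below the top of the unpressed cap; z is its axis, up
- cap_a (a joint): how far that stopper's red cap is pressed down, m: 0 at rest, 0.010 at its hard stop; springs back. Every cap starts to give at about 1.5 N. About 6 mm down, the soft one resists with about 3 N, the good one 7.5 N, the hardened one 16.5 N
- cap_b (a joint): how far that stopper's red cap is pressed down, m: 0 at rest, 0.010 at its hard stop; springs back. Every cap starts to give at about 1.5 N. About 6 mm down, the soft one resists with about 3 N, the good one 7.5 N, the hardened one 16.5 N
- cap_c (a joint): how far that stopper's red cap is pressed down, m: 0 at rest, 0.010 at its hard stop; springs back. Every cap starts to give at about 1.5 N. About 6 mm down, the soft one resists with about 3 N, the good one 7.5 N, the hardened one 16.5 N
- flask_mouth (a point): centre of the mouth of the empty conical glass flask, at the level of its rim, 120 mm above the bench; z up. Neck bore 25 mm, flared to 29 mm at the rim; rim 37 mm across outside; flask 82 mm wide at its foot, fixed, in a grey weighted ring. Stopper home: collar's underside on the rim (collar centre 8 mm above this point)
- reagent_jar: bystander: amber glass jar, 52 mm in diameter, 75 mm high, loose; origin under its centre
- beaker: bystander: small glass beaker, 56 mm in diameter, 65 mm high, loose; origin under its centre
- weight: bystander: small brass balance weight, 28 mm in diameter, 28 mm high, loose; origin under its centre
Not all that is in view belongs to the job. What is shaped like the part that bears stopper_b_center but green or turquoise is not meant.

How it is judged:
By the outcome, as a careful person would: the job done as asked, in the order asked, and still so for the second after the job is handed in, with the robot touching nothing.
It also fails if it takes over 72 s, if anything falls off the work surface, if the arm or the gripper's body presses on something with over 40 N, if the wrist force passes 120 N, or if a joint passes its speed limit or range.

ROBOT

A 6-joint arm with a two-finger parallel gripper is mounted at the origin on the work surface. World frame = base frame: x ahead of the robot, y to its left, z up, the work surface at z = 0. Lengths are in m, angles in rad, forces in N, time in s.
With the tool pointing down it reaches from about 0.35 to 0.85 m from the base axis. Payload 8.1 kg.
Tool frame: the origin (TCP) lies on the centre line of the jaws, within the pads' length; the fingertips stand robot.finger_overhang ahead of it and the grasp point (between the pads) lies 5 mm behind it (robot.finger_overhang is the distance from the TCP to the fingertips, in m); z points along the fingers, y is the direction in which the jaws open and shut (so a half turn about z gives the same grasp; the last joint's range is limited). The gripper opens to 93 mm and grips with 3 to 60 N. Pads are 15 mm wide; open, the fingers measure 128 mm over their backs; the gripper's body (75 mm by 188 mm) begins 65 mm behind the grasp point.
Start: joints at [1.165, 0.13, 1.488, -0, 1.523, -0.085], TCP at [0.189, 0.569, 0.233] pointing down, gripper open.
Joint ranges: [-2.96, 2.96], [-0.89, 2.26], [0.02, 2.5], [-1.34, 4.48], [0, 2.73], [-2.66, 2.66]. Speed limits (rad/s): [2.39, 2.39, 2.79, 3.14, 3.14, 3.14].

INTERFACE

Orientations are given as a rotation vector (axis times angle).
In Python, from plant import robot gives the robot as it stands. The module is installed in compiled form; this text tells all that it offers.
- The arm moves only by the tool carry_out, never from a script. Its argument "commands" is a list that holds one entry, the list of rows, each a list of 4 numbers: the shift along the tool's x, y, z in cm, then the turn about the tool's z in degrees. In form: [[[tx, ty, tz, roll], ...]]. A call has 1 to 20 rows; each row shifts and turns the commanded pose from where the row before left it, along the tool's axes as they then stand; what a row does not reach is not made up. A row lasts 1/12 s, in which the tool goes at most 41.7 mm and 7.16 degrees, less where a joint would pass 70% of its speed; a pose out of reach is approached as far as the arm can. A call is refused whole if a number of a shift passes 4.17 or a number of a turn 7.16, either way. A call with a gripper value outside its range is refused whole. "claw" is the finger opening in cm, from 0 to 9.3, set as the call begins (left out, the last holds). The fingers move at their own pace and stop on an object; "grip_force" is the grip in N (left out, the last holds). Time passes only in rows, so rows that do not move let the fingers close. It gives the time, the measured TCP pose, the force and the opening at its end, in the units of the state.
- robot.read_state(): the state, without advancing time (a new reading comes with each control period).
- robot.read_camera(name): name is "scene" or "side" or "wrist"; returns the picture (384x512x3 uint8, red, green, blue); there is no depth.
- robot.camera_params(name): a dict with "mtx" (3x3 intrinsics, pixels), "dist_coeffs" ([k1, k2, p1, p2, k3] as OpenCV has them; the pictures are not rectified), "R" (3x3) and "t" (3): a world point X has camera coordinates R X + t. Camera axes: x right, y down, z forward; pixel columns grow to the right and rows downward; lengths in m; the calibration is good to about 2 mm. A picture is of the moment at which its call begins: read the wrist's pose just before it. camera_params takes no time and is no camera call; for the wrist camera it gives the pose at the moment of the call.
- robot.close_job(): hands the job in, once; it reports no verdict.
The state is a dict: "t": time; "q": joint angles; "dq": joint speeds; "joint_torque": joint torques, N m; "tool_pos": TCP position; "orientation": TCP orientation; "force": force on the tool from outside, world axes, zero at the start; "wrist_torque": the same for the moment, N m; "opening": finger opening in m.
Only numpy, scipy, OpenCV 4.12 (cv2) and the standard library are available. Lean on these libraries where they do the work, as an engineer would, in place of code of your own. Each camera call takes 0.05 s, during which the arm holds its last target.

## Working session

There is one attempt and no reset: what is moved stays moved. The work goes in short steps, Python scripts to look and compute and a tool call to move; the robot and the scene stay as the last step left them, time stands still between calls to the robot, and variables do not carry over. Pictures are saved under pics/ and viewed, and the job is handed in when it is done.

Besides the shell and the picture viewer there is one more tool, called by a JSON object that holds its "api" and its "payload", one argument or row to a line. carry_out: Moves the arm, as the interface text tells. Its arguments: {"type":"object","properties":{"commands":{"type":"array","items":{"type":"array","items":{"type":"array","items":{"type":"number"}}}},"claw":{"type":"number"},"grip_force":{"type":"number"}},"required":["commands"]}

```bash
mkdir -p pics
python3 - <<'E'
from plant import robot
import cv2
print(robot.finger_overhang)
s=robot.read_state(); print(s)
for n in ["scene","side","wrist"]:
    p=robot.camera_params(n); print(n,p)
    im=robot.read_camera(n); cv2.imwrite(f"pics/{n}0.png",im[:,:,::-1])
E
```

```text
0.014
{'t': 0.0, 'q': array([ 1.16459050e+00,  1.31157295e-01,  1.48925288e+00, -9.86481750e-06,
        1.52302751e+00, -8.53932170e-02]), 'dq': array([ 0.00054957,  0.00143684,  0.00018535, -0.00127588, -0.00028197,
        0.00102459]), 'joint_torque': array([-2.86635899e-03, -5.59846902e+01, -4.91743219e+01,  7.63549190e-02,
        3.64423043e-02, -1.88670679e-04]), 'tool_pos': array([0.18896497, 0.56889257, 0.23160425]), 'orientation': array([-5.01701876e-01, -3.10082748e+00,  2.81443717e-03]), 'force': array([-0.64523877,  0.04879038,  0.27518783]), 'wrist_torque': array([ 0.03403441, -0.04376521,  0.00913158]), 'opening': 0.09266997826937531}
scene {'mtx': array([[466.83364471,   0.        , 260.44429488],
       [  0.        , 466.83364471, 193.22981848],
       [  0.        ,   0.        ,   1.        ]]), 'dist_coeffs': array([0.00635546, 0.        , 0.        , 0.        , 0.        ]), 'R': array([[-0.03745086,  0.99929692, -0.0017582 ],
       [ 0.85903079,  0.03129507, -0.51096646],
       [-0.51055219, -0.02064648, -0.85959885]]), 't': array([ 0.09265727, -0.43920048,
[... 233 characters left out ...]
0.        ,  0.        ,  0.        ]), 'R': array([[ 0.99823766, -0.05933205, -0.0011296 ],
       [-0.04143461, -0.68324111, -0.72901629],
       [ 0.04248225,  0.72777833, -0.68449541]]), 't': array([-0.58061951,  0.03370917,  0.9454596 ])}
wrist {'mtx': array([[298.2844339 ,   0.        , 259.23637236],
       [  0.        , 298.2844339 , 190.17340498],
       [  0.        ,   0.        ,   1.        ]]), 'dist_coeffs': array([0.00429932, 0.        , 0.        , 0.        , 0.        ]), 'R': array([[ 0.31616492,  0.94870348, -0.00120637],
       [ 0.92148337, -0.30679062,  0.23821821],
       [ 0.22562834, -0.07642789, -0.97121091]]), 't': array([-0.59998079, -0.02662516,  0.38966693])}
```

View pics/scene0.png

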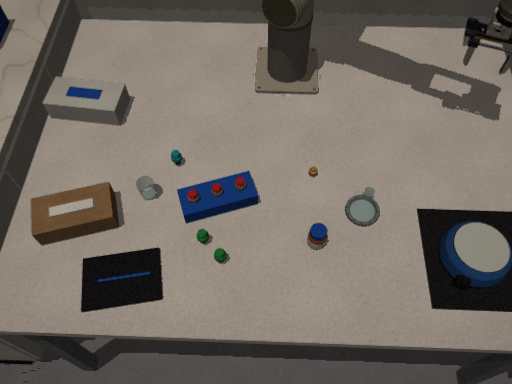

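View pics/side0.png

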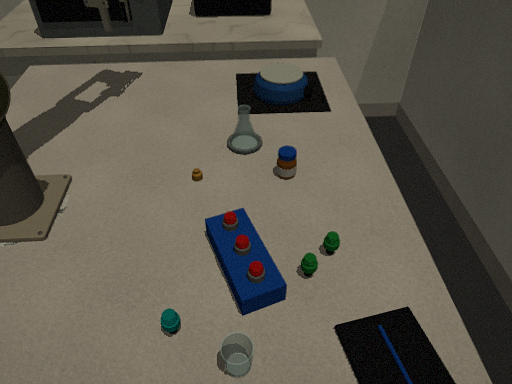

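View pics/wrist0.png

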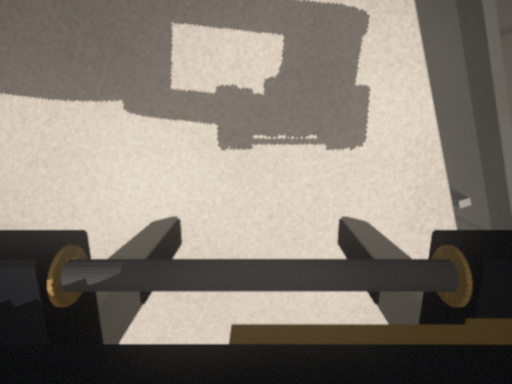

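The scene view shows the rack with red caps at about (193,196), (216,189) and (240,183), the flask at (363,208), the jar at (318,234), the weight at (313,171) and the beaker at (147,188). Robot's left is image right. I'll measure these next.

```bash
cat > h.py <<'E'
from plant import robot
import cv2, numpy as np
def ray(p,uv):
    u=cv2.undistortPoints(np.array([[uv]],float),p["mtx"],p["dist_coeffs"])[0,0]
    d=p["R"].T@np.array([u[0],u[1],1.]); o=-p["R"].T@p["t"]; return o,d/np.linalg.norm(d)
def onz(p,uv,z):
    o,d=ray(p,uv); return o+d*(z-o[2])/d[2]
def tri(rs):
    A=sum(np.eye(3)-np.outer(d,d) for o,d in rs); b=sum((np.eye(3)-np.outer(d,d))@o for o,d in rs)
    return np.linalg.solve(A,b)
def proj(p,X):
    return cv2.projectPoints(np.array([X],float),cv2.Rodrigues(p["R"])[0],p["t"],p["mtx"],p["dist_coeffs"])[0][0,0]
def red(im,mina=20):
    h=cv2.cvtColor(im,cv2.COLOR_RGB2HSV)
    m=((h[...,0]<6)|(h[...,0]>174))&(h[...,1]>170)&(h[...,2]>80)
    n,l,s,c=cv2.connectedComponentsWithStats(m.astype(np.uint8))
    return [(c[i],s[i]) for i in range(1,n) if s[i,4]>=mina]
E
python3 - <<'E'
from h import *
P={};C={}
for n in ["scene","side"]:
    P[n]=robot.camera_params(n); im=cv2.imread(f"pics/{n}0.png")[:,:,::-1].copy()
    C[n]=red(im); print(n,[(c.round(1),s) for c,s in C[n]])
    y0,x0,y1,x1=(160,280,260,400) if n=="scene" else (90,200,190,330)
    a=im[150:250,170:400] if n=="scene" else im[95:315,190:310]
    cv2.imwrite(f"pics/{n}_z.png",cv2.resize(a,None,fx=3.4 if n=="scene" else 2.7,fy=3.4 if n=="scene" else 2.7,interpolation=cv2.INTER_CUBIC)[:,:,::-1])
a=sorted(C["scene"],key=lambda t:-t[0][0]); b=sorted(C["side"],key=lambda t:t[0][1])
for i in range(3):
    print(tri([ray(P["scene"],a[i][0]),ray(P["side"],b[i][0])]),onz(P["scene"],a[i][0],.076),onz(P["side"],b[i][0],.076))
E
```

```text
scene [(array([239.6, 181.6]), array([236, 178,   9,   9,  60], dtype=int32)), (array([215.8, 187.8]), array([212, 184,   9,   9,  61], dtype=int32)), (array([192. , 193.9]), array([188, 190,   9,   9,  64], dtype=int32))]
side [(array([230. , 216.9]), array([224, 212,  12,  12,  99], dtype=int32)), (array([242.2, 240.9]), array([236, 235,  13,  13, 129], dtype=int32)), (array([256.1, 267.6]), array([250, 261,  13,  15, 139], dtype=int32))]
[ 0.5231748  -0.13288055  0.07741524] [ 0.5223561  -0.13301738  0.076     ] [ 0.52308216 -0.1314735   0.076     ]
[ 0.54633247 -0.19939227  0.07754824] [ 0.54557658 -0.199681    0.076     ] [ 0.54620866 -0.19793973  0.076     ]
[ 0.56942602 -0.26478875  0.07777349] [ 0.56831499 -0.26509935  0.076     ] [ 0.56956739 -0.26354737  0.076     ]
```

View pics/scene_z.png

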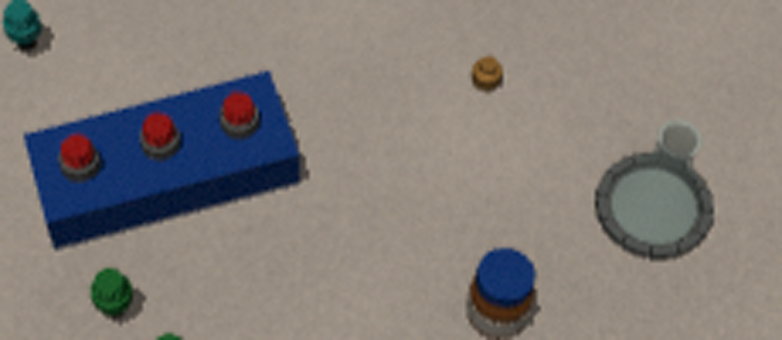

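View pics/side_z.png

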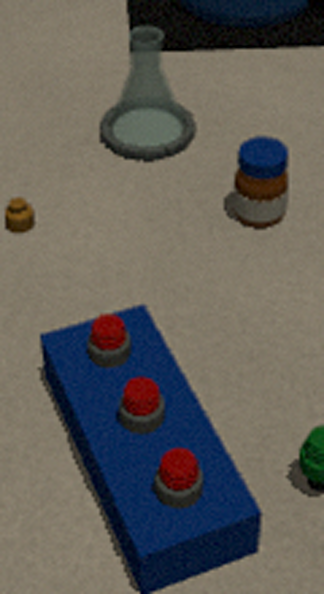

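```bash
cat >> h.py <<'E'
def toolR(): return cv2.Rodrigues(np.array(robot.read_state()["orientation"]))[0]
def plan(target,yawdeg=None):
    s=robot.read_state(); R=cv2.Rodrigues(s["orientation"])[0]
    d=R.T@(np.array(target)-s["tool_pos"])*100
    y=np.degrees(np.arctan2(R[1,1],R[0,1]))
    r=None if yawdeg is None else -(yawdeg-y+90)%180-90
    if yawdeg is not None: r=-(((yawdeg-y)+90)%180-90)
    print("t",round(s["t"],2),"pos",s["tool_pos"].round(4),"yaw",round(y,2),"tilt",R[:,2].round(4),"F",s["force"].round(2),"open",round(s["opening"],4),"q",s["q"].round(2))
    print(" shift now cm",d.round(2),"|",np.linalg.norm(d).round(2),"roll",None if r is None else round(r,2))
    if r is not None:
        Rz=cv2.Rodrigues(np.array([0,0,np.radians(r)]))[0]
        print(" shift after roll cm",(Rz.T@d).round(2))
E
python3 - <<'E'
from h import *
S=robot.camera_params("scene");D=robot.camera_params("side")
print("flask",tri([ray(S,(370,190.6)),ray(D,(244.4,108.7))]),onz(S,(370,190.6),.12),onz(D,(244.4,108.7),.12))
c=lambda x,y:(170+x/3.4,150+y/3.4)
e=lambda x,y:(190+x/2.7,95+y/2.7)
print("ring",onz(S,c(655,205),.01),onz(D,e(148,130),.01))
print("jar",onz(S,c(506,275),.075),onz(D,e(263,153),.075))
print("weight",onz(S,c(488,73),.015),onz(D,e(19,215),.015))
plan((.523,-.1325,.20),19.3)
E
```

```text
flask [0.56746264 0.22719555 0.11934665] [0.56599735 0.22786577 0.12      ] [0.568673   0.22392871 0.12      ]
ring [0.56711415 0.22822812 0.01      ] [0.56770324 0.22022044 0.01      ]
jar [0.67108189 0.0904919  0.075     ] [0.6703546  0.08694717 0.075     ]
weight [0.43933604 0.0867253  0.015     ] [0.43847236 0.0827026  0.015     ]
t 0.15 pos [0.189  0.569  0.2319] yaw 71.62 tilt [-5.0e-04 -1.3e-03 -1.0e+00] F [ 0.46 -0.29 -0.4 ] open 0.0927 q [ 1.16  0.13  1.49 -0.    1.52 -0.09]
 shift now cm [-53.82 -56.03   3.26] | 77.76 roll 52.32
 shift after roll cm [-77.24   8.34   3.26]
```

{"api": "carry_out", "payload": {
  "commands": [
    [[0,0,0,6.54],[0,0,0,6.54],[0,0,0,6.54],[0,0,0,6.54],[0,0,0,6.54],[0,0,0,6.54],[0,0,0,6.54],[0,0,0,6.54],[-3.86,0.42,0,0],[-3.86,0.42,0,0],[-3.86,0.42,0,0],[-3.86,0.42,0,0],[-3.86,0.42,0,0],[-3.86,0.42,0,0],[-3.86,0.42,0,0],[-3.86,0.42,0,0],[-3.86,0.42,0,0],[-3.86,0.42,0,0],[-3.86,0.42,0,0],[-3.86,0.42,0,0]]
  ],
  "claw": 0,
  "grip_force": 20
}}

```text
t: 1.82
tool_pos: [0.3901, 0.1471, 0.2326]
orientation: [1.817, 2.562, 0.0]
force: [0.4, -0.3, 0.3]
opening: 0.0003
```

Run:
```python
from h import *
plan((.523,-.1325,.20),19.3)
im=robot.read_camera("wrist"); cv2.imwrite("pics/w1.png",im[:,:,::-1])
```

```text
t 1.82 pos [0.3901 0.1471 0.2326] yaw 19.31 tilt [ 4.e-04  1.e-04 -1.e+00] F [ 0.36 -0.32  0.31] open 0.0003 q [ 0.24 -0.39  1.96  0.    1.57 -0.1 ]
 shift now cm [-30.78   3.3    3.26] | 31.13 roll 0.01
 shift after roll cm [-30.78   3.3    3.26]
```

View pics/w1.png

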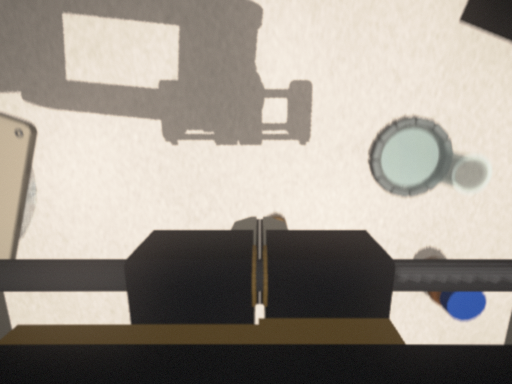

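The wrist view shows the flask mouth at about (468,173), its ring at (411,156) and the jar at (465,302). I'll use the mouth as a third sight line and go on to the left cap.

Run:
```python
from h import *
S=robot.camera_params("scene");D=robot.camera_params("side");W=robot.camera_params("wrist")
print(onz(W,(468,173),.12), tri([ray(S,(370,190.6)),ray(D,(244.4,108.7)),ray(W,(468,173))]))
```

```text
[0.5647162  0.21855258 0.12      ] [0.56701126 0.22308206 0.12029459]
```

{"api": "carry_out", "payload": {
  "commands": [
    [[-3.85,0.41,0.41,0],[-3.85,0.41,0.41,0],[-3.85,0.41,0.41,0],[-3.85,0.41,0.41,0],[-3.85,0.41,0.41,0],[-3.85,0.41,0.41,0],[-3.85,0.41,0.41,0],[-3.85,0.41,0.41,0],[0,0,0,0],[0,0,0,0]]
  ]
}}

```text
t: 2.7
tool_pos: [0.5223, -0.1323, 0.1984]
orientation: [-1.82, -2.557, 0.001]
force: [0.1, 0.4, 0.6]
opening: 0.0006
```

Run:
```python
from h import *
plan((.523,-.1325,.10),19.3)
im=robot.read_camera("wrist"); cv2.imwrite("pics/w2.png",im[:,:,::-1])
im=robot.read_camera("side"); cv2.imwrite("pics/s2.png",im[:,:,::-1])
```

```text
t 2.7 pos [ 0.5223 -0.1323  0.1984] yaw 19.12 tilt [-2.5e-03  9.0e-04 -1.0e+00] F [0.13 0.43 0.59] open 0.0006 q [-0.34 -0.01  1.7   0.    1.46 -0.68]
 shift now cm [-0.06  0.08  9.84] | 9.84 roll -0.18
 shift after roll cm [-0.06  0.08  9.84]
```

View pics/w2.png

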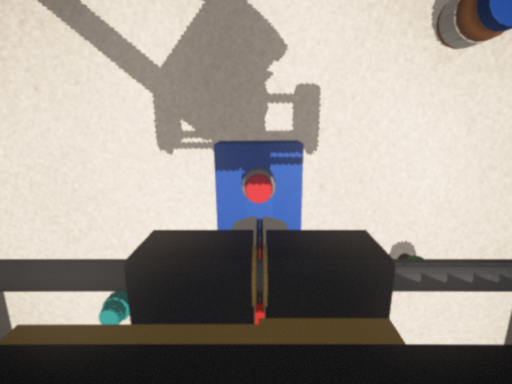

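View pics/s2.png

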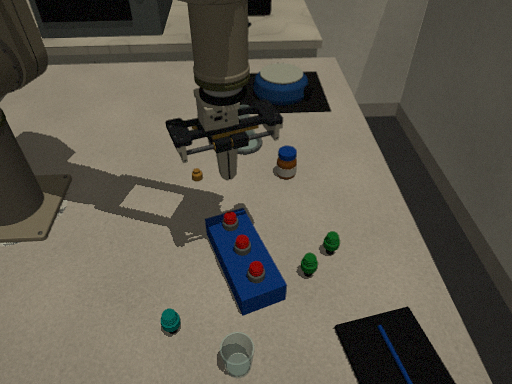

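Run:
```python
from h import *
W=robot.camera_params("wrist"); im=cv2.imread("pics/w2.png")[:,:,::-1].copy()
for c,s in red(im): print(c,s,onz(W,c,.077))
s=robot.read_state(); R=toolR()
for h in (.3,.25): pass
print(proj(W,(.523,-.1325,.082)), proj(W,s["tool_pos"]+R[:,2]*.014))
```

```text
[256.80588235 190.37058824] [246 183  25  18 170] [ 0.520084   -0.13186076  0.077     ]
[258.66666667 313.07575758] [255 304   9  21 132] [ 0.56554807 -0.25698619  0.077     ]
[259.48772899 193.27067168] [259.5724426  232.42046795]
```

Run:
```python
import cv2
im=cv2.imread("pics/w2.png"); a=im[135:235,205:315]
cv2.imwrite("pics/w2z.png",cv2.resize(a,None,fx=5,fy=5,interpolation=cv2.INTER_CUBIC))
```

```text
(no output)
```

View pics/w2z.png

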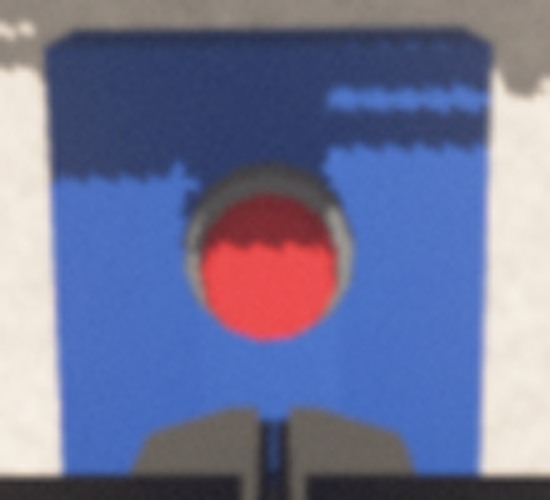

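Run:
```python
from h import *
print(robot.read_state()["tool_pos"],abs(robot.read_state()["dq"]).max())
W=robot.camera_params("wrist"); im=robot.read_camera("wrist"); cv2.imwrite("pics/w3.png",im[:,:,::-1])
W2=robot.camera_params("wrist");print(W["t"]-W2["t"])
g=im[:,:,0].astype(int)-np.maximum(im[:,:,1],im[:,:,2]); m=(g>50).astype(np.uint8); m[225:]=0
cs,_=cv2.findContours(m,0,1); c=max(cs,key=cv2.contourArea); e=cv2.minEnclosingCircle(c); x=cv2.boundingRect(c)
print(e,x); print(onz(W,e[0],.082)); print(proj(W,(.523,-.1325,.082)))
for q in [(215,141),(302,141)]: print(onz(W,q,.05))
plan((.523,-.1325,.10),19.3)
```

```text
[ 0.52224211 -0.1302838   0.19947696] 0.025433874354006535
[6.00306012e-05 1.73006091e-04 7.40135927e-05]
((257.2421875, 190.0546875), 14.075202941894531) (244, 176, 28, 29)
[ 0.52000683 -0.13027119  0.082     ]
[259.48772899 193.27067168]
[ 0.4658378  -0.10388322  0.05      ]
[ 0.54808843 -0.07518206  0.05      ]
t 2.85 pos [ 0.5224 -0.1299  0.1999] yaw 19.34 tilt [-2.e-04  4.e-04 -1.e+00] F [-0.78 -0.16  0.25] open 0.0006 q [-0.34 -0.02  1.7   0.    1.46 -0.68]
 shift now cm [-0.27 -0.02  9.99] | 9.99 roll 0.04
 shift after roll cm [-0.27 -0.02  9.99]
```

{"api": "carry_out", "payload": {
  "commands": [
    [[-0.1,0,3.4,0],[-0.1,0,3.4,0],[0,0,2.2,0],[0,0,0.6,0],[0,0,0,0],[0,0,0,0],[0,0,0,0]]
  ]
}}

```text
t: 3.43
tool_pos: [0.5248, -0.1329, 0.1064]
orientation: [1.815, 2.56, 0.002]
force: [0.3, -1.1, 0.4]
opening: 0.0005
```

Run:
```python
from h import *
plan((.522,-.132,.096),19.3)
im=robot.read_camera("side"); cv2.imwrite("pics/s3.png",cv2.resize(im[150:310,150:330],None,fx=3.3,fy=3.3)[:,:,::-1])
plan((.522,-.132,.096),19.3)
```

```text
t 3.43 pos [ 0.5248 -0.1329  0.1064] yaw 19.34 tilt [ 0.0036 -0.0013 -1.    ] F [ 0.25 -1.15  0.43] open 0.0005 q [-0.34  0.07  1.79  0.    1.28 -0.68]
 shift now cm [ 0.18 -0.24  1.04] | 1.08 roll 0.04
 shift after roll cm [ 0.18 -0.24  1.04]
t 3.48 pos [ 0.5249 -0.133   0.1064] yaw 19.33 tilt [ 0.0038 -0.0013 -1.    ] F [0.48 0.29 0.68] open 0.0002 q [-0.34  0.07  1.79  0.    1.28 -0.68]
 shift now cm [ 0.2  -0.24  1.04] | 1.09 roll 0.03
 shift after roll cm [ 0.2  -0.24  1.04]
```

View pics/s3.png

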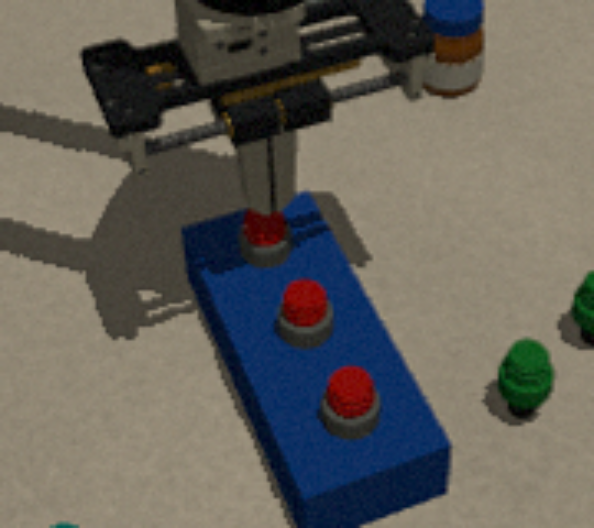

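The fingertips are right over the left cap, about 10 mm above it. I'll come down and feel for contact.

{"api": "carry_out", "payload": {
  "commands": [
    [[0.1,-0.1,0.3,0],[0,0,0.3,0],[0,0,0.3,0],[0,0,0,0],[0,0,0,0],[0,0,0,0]]
  ]
}}

```text
t: 3.98
tool_pos: [0.5225, -0.1324, 0.0954]
orientation: [1.817, 2.562, 0.001]
force: [1.1, -1.0, 3.5]
opening: 0.0006
```

{"api": "carry_out", "payload": {
  "commands": [
    [[0,0,0.1,0],[0,0,0,0]]
  ]
}}

```text
t: 4.15
tool_pos: [0.5225, -0.1324, 0.0943]
orientation: [1.817, 2.561, 0.001]
force: [0.5, 0.6, 6.6]
opening: 0.0002
```

{"api": "carry_out", "payload": {
  "commands": [
    [[0,0,0.1,0],[0,0,0,0]]
  ]
}}

```text
t: 4.32
tool_pos: [0.5225, -0.1324, 0.0935]
orientation: [1.817, 2.561, 0.001]
force: [-0.9, 0.2, 8.5]
opening: 0.0004
```

{"api": "carry_out", "payload": {
  "commands": [
    [[0,0,0.16,0],[0,0,0.16,0],[0,0,0,0],[0,0,0,0]]
  ]
}}

```text
t: 4.65
tool_pos: [0.5226, -0.1324, 0.0911]
orientation: [1.817, 2.561, 0.0]
force: [-4.1, 1.4, 14.0]
opening: 0.0007
```

{"api": "carry_out", "payload": {
  "commands": [
    [[0,0,0.1,0],[0,0,0,0],[0,0,0,0],[0,0,0,0]]
  ]
}}

```text
t: 4.98
tool_pos: [0.5226, -0.1325, 0.0904]
orientation: [1.817, 2.561, 0.0]
force: [-4.2, 1.9, 15.8]
opening: 0.0003
```

{"api": "carry_out", "payload": {
  "commands": [
    [[0,0,0,0],[0,0,0,0],[0,0,0,0],[0,0,0,0],[0,0,0,0],[0,0,0,0],[0,0,0,0]]
  ]
}}

```text
t: 5.57
tool_pos: [0.5226, -0.1325, 0.0904]
orientation: [1.817, 2.561, 0.0]
force: [-4.3, 1.5, 16.2]
opening: 0.0002
```

Left cap: about 16 N at 5.9 mm, so it is the hardened one. Next the middle.

{"api": "carry_out", "payload": {
  "commands": [
    [[0,0,-0.8,0],[0,0,-0.8,0],[-1.7,0,0,0],[-1.8,0,0,0],[-1.8,0,0,0],[-1.7,0,0,0],[0,0,0.3,0],[0,0,0.3,0],[0,0,0,0],[0,0,0,0],[0,0,0,0],[0,0,0,0]]
  ]
}}

```text
t: 6.57
tool_pos: [0.545, -0.1977, 0.0987]
orientation: [-1.817, -2.563, -0.0]
force: [-0.5, -0.7, -0.5]
opening: 0.0004
```

Run:
```python
from h import *
plan((.546,-.198,.096),19.3)
```

```text
t 6.57 pos [ 0.545  -0.1977  0.0987] yaw 19.34 tilt [-1.e-04  1.e-04 -1.e+00] F [-0.55 -0.7  -0.46] open 0.0004 q [-0.44  0.18  1.69  0.    1.28 -0.77]
 shift now cm [-0.06  0.08  0.27] | 0.29 roll 0.04
 shift after roll cm [-0.06  0.08  0.27]
```

{"api": "carry_out", "payload": {
  "commands": [
    [[0,0.1,0.18,0],[0,0,0.18,0],[0,0,0.1,0],[0,0,0,0],[0,0,0,0]]
  ]
}}

```text
t: 6.98
tool_pos: [0.5463, -0.1979, 0.0943]
orientation: [1.817, 2.562, 0.0]
force: [0.2, 1.1, 1.6]
opening: 0.0005
```

{"api": "carry_out", "payload": {
  "commands": [
    [[0,0,0.1,0],[0,0,0,0],[0,0,0,0]]
  ]
}}

```text
t: 7.23
tool_pos: [0.5462, -0.198, 0.0931]
orientation: [1.817, 2.562, 0.0]
force: [0.4, 0.3, 2.8]
opening: 0.0004
```

{"api": "carry_out", "payload": {
  "commands": [
    [[0,0,0.14,0],[0,0,0.14,0],[0,0,0,0],[0,0,0,0]]
  ]
}}

```text
t: 7.57
tool_pos: [0.5462, -0.198, 0.0903]
orientation: [1.818, 2.562, 0.0]
force: [1.5, 0.2, 3.0]
opening: 0.0004
```

{"api": "carry_out", "payload": {
  "commands": [
    [[0,0,0,0],[0,0,0,0],[0,0,0,0],[0,0,0,0],[0,0,0,0],[0,0,0,0],[0,0,0,0],[0,0,0,0]]
  ]
}}

```text
t: 8.23
tool_pos: [0.5461, -0.198, 0.0903]
orientation: [1.818, 2.562, 0.0]
force: [1.3, 0.6, 2.7]
opening: 0.0008
```

Middle: about 3 N at 6 mm, so it is the soft one. Next the right.

{"api": "carry_out", "payload": {
  "commands": [
    [[0,0,-0.8,0],[0,0,-0.8,0],[-1.7,0,0,0],[-1.8,0,0,0],[-1.8,0,0,0],[-1.7,0,0,0],[0,0,0.4,0],[0,0,0.3,0],[0,0,0,0],[0,0,0,0],[0,0,0,0],[0,0,0,0]]
  ]
}}

```text
t: 9.23
tool_pos: [0.5692, -0.2634, 0.0994]
orientation: [-1.817, -2.563, -0.0]
force: [-0.2, -0.5, 0.4]
opening: 0.0007
```

Run:
```python
from h import *
plan((.569,-.264,.0933),19.3)
```

```text
t 9.23 pos [ 0.5692 -0.2634  0.0994] yaw 19.34 tilt [-0.  0. -1.] F [-0.25 -0.53  0.37] open 0.0007 q [-0.52  0.3   1.54  0.    1.3  -0.85]
 shift now cm [-0.05 -0.03  0.61] | 0.61 roll 0.04
 shift after roll cm [-0.05 -0.03  0.61]
```

{"api": "carry_out", "payload": {
  "commands": [
    [[0,0,0.2,0],[0,0,0.2,0],[0,0,0.2,0],[0,0,0,0],[0,0,0,0]]
  ]
}}

```text
t: 9.65
tool_pos: [0.5695, -0.2639, 0.0936]
orientation: [1.817, 2.562, 0.001]
force: [0.1, 2.1, 5.0]
opening: 0.0002
```

{"api": "carry_out", "payload": {
  "commands": [
    [[0,0,0.15,0],[0,0,0.13,0],[0,0,0,0],[0,0,0,0]]
  ]
}}

```text
t: 9.98
tool_pos: [0.5695, -0.2639, 0.091]
orientation: [1.817, 2.562, 0.001]
force: [-1.4, 2.2, 7.1]
opening: 0.0003
```

{"api": "carry_out", "payload": {
  "commands": [
    [[0,0,0,0],[0,0,0,0],[0,0,0,0],[0,0,0,0],[0,0,0,0],[0,0,0,0],[0,0,0,0]]
  ]
}}

```text
t: 10.57
tool_pos: [0.5695, -0.2639, 0.0911]
orientation: [1.817, 2.562, 0.001]
force: [-0.5, 2.7, 6.6]
opening: 0.0004
```

{"api": "carry_out", "payload": {
  "commands": [
    [[0,0,0.09,0],[0,0,0,0],[0,0,0,0],[0,0,0,0],[0,0,0,0],[0,0,0,0],[0,0,0,0],[0,0,0,0],[0,0,0,0],[0,0,0,0]]
  ]
}}

```text
t: 11.4
tool_pos: [0.5695, -0.2639, 0.0903]
orientation: [1.817, 2.562, 0.001]
force: [-0.7, 3.5, 7.7]
opening: 0.0009
```

Right: 7.5 N at 6 mm, so it is the good one. I'll rise and open.

{"api": "carry_out", "payload": {
  "commands": [
    [[0,0,-1.5,0],[0,0,-1.7,0],[0,0,-1.7,0],[0,0,0,0],[0,0,0,0],[0,0,0,0],[0,0,0,0],[0,0,0,0],[0,0,0,0]]
  ],
  "claw": 6.5
}}

```text
t: 12.15
tool_pos: [0.5686, -0.2637, 0.1373]
orientation: [-1.817, -2.561, 0.0]
force: [0.2, 0.4, 0.4]
opening: 0.0562
```

Run:
```python
from h import *
plan((.569,-.264,.068),19.3)
W=robot.camera_params("wrist");im=robot.read_camera("wrist"); cv2.imwrite("pics/w4.png",im[:,:,::-1])
print(proj(W,(.569,-.264,.082)))
S=robot.camera_params("scene");im=robot.read_camera("scene"); cv2.imwrite("pics/sc4.png",cv2.resize(im[120:270,130:400],None,fx=2.9,fy=2.9)[:,:,::-1])
```

```text
t 12.15 pos [ 0.5686 -0.2637  0.1373] yaw 19.3 tilt [-1.6e-03  9.0e-04 -1.0e+00] F [0.25 0.42 0.37] open 0.0562 q [-0.52  0.26  1.51 -0.    1.37 -0.85]
 shift now cm [-0.05  0.04  6.93] | 6.93 roll -0.0
 shift after roll cm [-0.05  0.04  6.93]
[259.99057785 211.81773392]
```

View pics/w4.png

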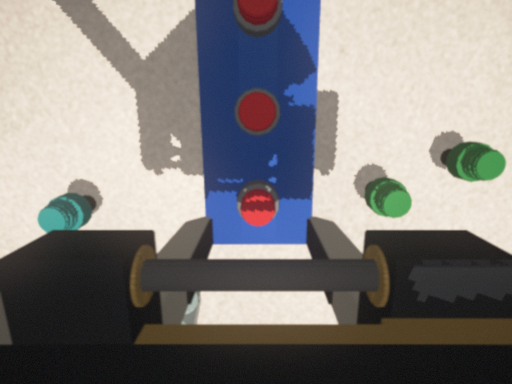

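View pics/sc4.png

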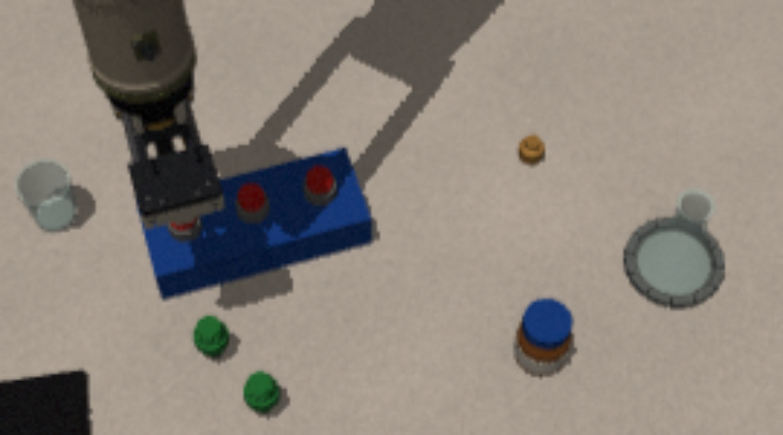

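The cap sits between the open jaws at about (258,208), within 2 mm of the prediction. I'll descend.

{"api": "carry_out", "payload": {
  "commands": [
    [[0.1,0,2.0,0],[0,0,2.0,0],[0,0,1.6,0],[0,0,0.8,0],[0,0,0.4,0],[0,0,0,0],[0,0,0,0],[0,0,0,0],[0,0,0,0]]
  ]
}}

```text
t: 13.0
tool_pos: [0.5697, -0.2636, 0.072]
orientation: [1.816, 2.561, 0.0]
force: [0.5, -0.6, 0.4]
opening: 0.0646
```

Run:
```python
from h import *
plan((.569,-.264,.0665),19.3)
```

```text
t 13.0 pos [ 0.5697 -0.2636  0.072 ] yaw 19.3 tilt [ 0.0019 -0.0011 -1.    ] F [ 0.52 -0.58  0.37] open 0.0646 q [-0.51  0.33  1.56  0.    1.25 -0.85]
 shift now cm [-0.02 -0.08  0.55] | 0.55 roll 0.0
 shift after roll cm [-0.02 -0.08  0.55]
```

{"api": "carry_out", "payload": {
  "commands": [
    [[0,0,0.25,0],[0,0,0.2,0],[0,0,0,0],[0,0,0,0],[0,0,0,0]]
  ]
}}

```text
t: 13.42
tool_pos: [0.5688, -0.263, 0.066]
orientation: [-1.818, -2.562, 0.0]
force: [-0.7, 0.4, -1.4]
opening: 0.065
```

{"api": "carry_out", "payload": {
  "commands": [
    [[0,0,0,0],[0,0,0,0],[0,0,0,0],[0,0,0,0],[0,0,0,0],[0,0,0,0],[0,0,0,0],[0,0,0,0],[0,0,0,0]]
  ],
  "claw": 2.5,
  "grip_force": 20
}}

```text
t: 14.17
tool_pos: [0.5688, -0.2631, 0.0661]
orientation: [-1.818, -2.562, 0.0]
force: [0.2, 0.9, 0.1]
opening: 0.0335
```

{"api": "carry_out", "payload": {
  "commands": [
    [[0,0,-0.5,0],[0,0,-1.0,0],[0,0,-2.0,0],[0,0,-3.0,0],[0,0,-3.0,0],[0,0,-3.0,0],[0,0,-1.5,0],[0,0,0,0],[0,0,0,0]]
  ]
}}

```text
t: 14.92
tool_pos: [0.5696, -0.2635, 0.2079]
orientation: [1.816, 2.56, 0.001]
force: [0.0, 0.8, -1.4]
opening: 0.0335
```

Run:
```python
from h import *
plan((.5675,.225,.205),19.3)
im=robot.read_camera("side"); cv2.imwrite("pics/s5.png",cv2.resize(im[90:330,130:350],None,fx=2.5,fy=2.5)[:,:,::-1])
```

```text
t 14.92 pos [ 0.5696 -0.2635  0.2079] yaw 19.3 tilt [ 0.0028 -0.0016 -1.    ] F [ 0.03  0.79 -1.4 ] open 0.0335 q [-0.51  0.21  1.44  0.    1.48 -0.85]
 shift now cm [46.17 15.95  0.21] | 48.85 roll 0.0
 shift after roll cm [46.17 15.94  0.21]
```

View pics/s5.png

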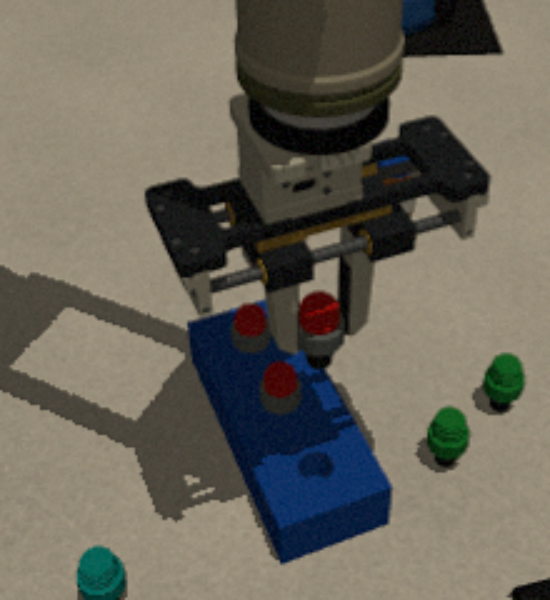

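The stopper is held upright and the right hole is empty. I'll move most of the way to the flask and look with the wrist camera.

{"api": "carry_out", "payload": {
  "commands": [
    [[3.0,1.33,0,0],[3.0,1.33,0,0],[3.0,1.33,0,0],[3.0,1.33,0,0],[3.0,1.33,0,0],[3.0,1.33,0,0],[3.0,1.33,0,0],[3.0,1.33,0,0],[3.0,1.33,0,0],[3.0,1.33,0,0],[3.0,1.33,0,0],[3.0,1.33,0,0],[0,0,0,0],[0,0,0,0],[0,0,0,0],[0,0,0,0],[0,0,0,0]]
  ]
}}

```text
t: 16.38
tool_pos: [0.6003, 0.1281, 0.2054]
orientation: [-1.819, -2.56, 0.001]
force: [-0.0, -0.6, -0.1]
opening: 0.0332
```

Run:
```python
from h import *
robot.read_camera("scene")
W=robot.camera_params("wrist");im=robot.read_camera("wrist"); cv2.imwrite("pics/w6.png",im[:,:,::-1])
print(proj(W,(.567,.225,.12)))
plan((.567,.225,.205),19.3)
u,v=proj(W,(.567,.225,.12)).astype(int)
cv2.imwrite("pics/w6z.png",cv2.resize(im[max(0,v-50):v+50,u-60:u+60],None,fx=5,fy=5,interpolation=cv2.INTER_CUBIC)[:,:,::-1]); print(u-60,max(0,v-50))
```

```text
[259.80141172  67.60437957]
t 16.48 pos [0.6005 0.1283 0.2059] yaw 19.21 tilt [-2.e-04 -1.e-04 -1.e+00] F [ 0.22  0.52 -0.85] open 0.0334 q [ 0.13  0.18  1.48 -0.    1.48 -0.21]
 shift now cm [10.24  0.02  0.09] | 10.24 roll -0.09
 shift after roll cm [10.24  0.03  0.09]
199 17
```

View pics/w6.png

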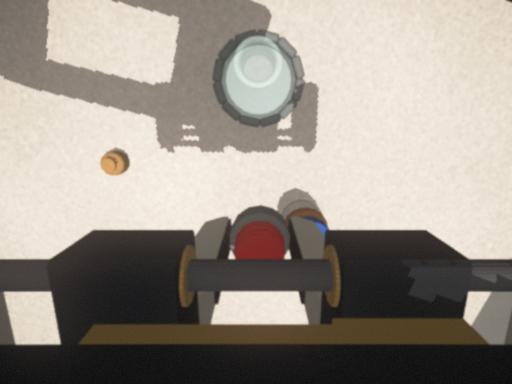

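View pics/w6z.png

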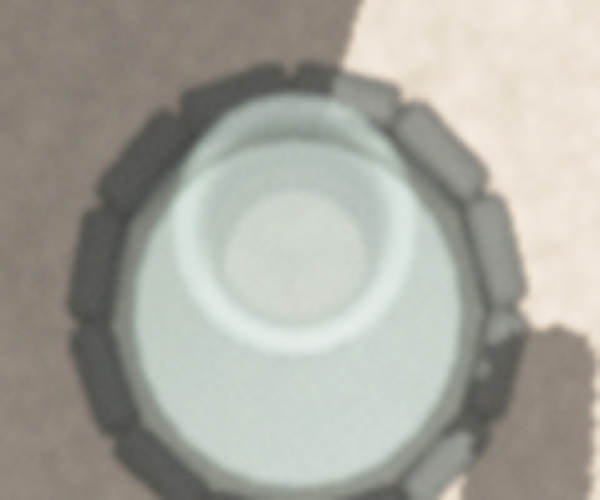

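Run:
```python
from h import *
W=robot.camera_params("wrist"); s=robot.read_state();R=toolR();T=s["tool_pos"]
im=cv2.imread("pics/w6.png")
print("wrist mouth",onz(W,(258,61.8),.12))
for dz in (0.0,): 
  for dx in (-.002,0,.002): print(dx,"collar far edge",proj(W,T+R[:,0]*(.017+dx)), "L/R",proj(W,T+R[:,1]*.017+R[:,0]*dx),proj(W,T-R[:,1]*.017+R[:,0]*dx),"cap far", proj(W,T+R[:,0]*(.013+dx)+np.array([0,0,.016])))
cv2.imwrite("pics/w6y.png",cv2.resize(im[190:280,190:330],None,fx=5,fy=5,interpolation=cv2.INTER_CUBIC))
```

```text
wrist mouth [0.56451404 0.22853479 0.12      ]
-0.002 collar far edge [259.59097808 216.09629275] L/R [290.47727369 245.41445033] [228.7417128 245.47083  ] cap far [259.63386715 234.45034309]
0 collar far edge [259.58873966 212.54695781] L/R [290.56429839 242.0366861 ] [228.65042138 242.09322313] cap far [259.63154123 230.60390298]
0.002 collar far edge [259.58648833 208.97649356] L/R [290.65186217 238.63940664] [228.55856696 238.69610199] cap far [259.62920064 226.73233345]
```

View pics/w6y.png

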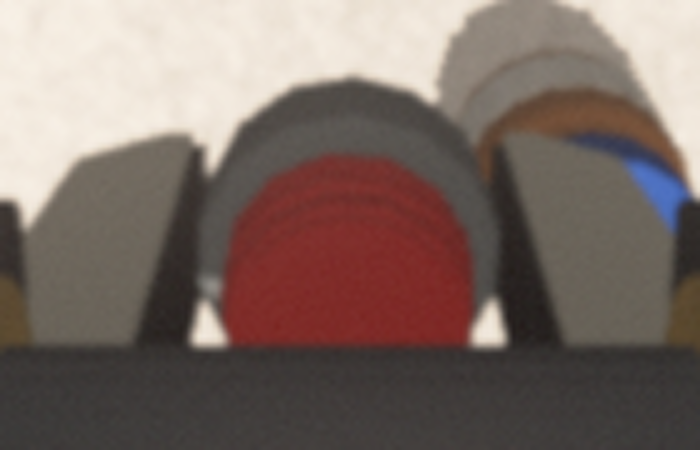

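{"api": "carry_out", "payload": {
  "commands": [
    [[2.0,0,0,0],[2.5,0,0,0],[2.5,0,0,0],[2.0,0,0,0],[1.5,0,0,0],[0,0,0.5,0],[0,0,0.5,0],[0,0,0,0],[0,0,0,0],[0,0,0,0]]
  ]
}}

```text
t: 17.32
tool_pos: [0.5661, 0.2274, 0.1958]
orientation: [-1.819, -2.561, 0.001]
force: [-0.7, -0.6, 0.4]
opening: 0.0335
```

Run:
```python
from h import *
plan((.566,.2278,.136),19.3)
a=robot.read_camera("scene");b=robot.read_camera("side")
a=cv2.resize(a[140:240,320:420],(380,380),interpolation=cv2.INTER_CUBIC);b=cv2.resize(b[60:160,195:295],(380,380),interpolation=cv2.INTER_CUBIC)
cv2.imwrite("pics/m7.png",np.hstack([a,b])[:,:,::-1])
plan((.566,.2278,.136),19.3)
```

```text
t 17.32 pos [0.5661 0.2274 0.1958] yaw 19.22 tilt [-4.e-04 -3.e-04 -1.e+00] F [-0.73 -0.56  0.43] open 0.0335 q [ 0.3   0.18  1.5  -0.    1.46 -0.04]
 shift now cm [0.04 0.   5.98] | 5.98 roll -0.08
 shift after roll cm [0.04 0.   5.98]
t 17.42 pos [0.5662 0.2278 0.1962] yaw 19.24 tilt [ 2.e-04 -1.e-04 -1.e+00] F [ 0.66 -0.53  0.09] open 0.0332 q [ 0.3   0.18  1.5  -0.    1.46 -0.04]
 shift now cm [ 0.01 -0.02  6.02] | 6.02 roll -0.06
 shift after roll cm [ 0.01 -0.02  6.02]
```

View pics/m7.png

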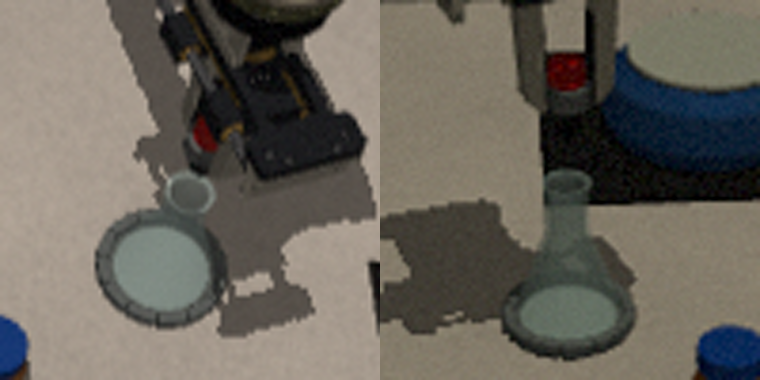

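The stopper's axis lines up with the mouth in both views: the mouth is at about (189,193) in the left half, and at (568,185) in the right half with the collar above at x≈570. I'll start the insertion.

{"api": "carry_out", "payload": {
  "commands": [
    [[0,0,1.5,0],[0,0,1.5,0],[0,0,0.8,0],[0,0,0.5,0],[0,0,0.2,0],[0,0,0,0],[0,0,0,0],[0,0,0,0]]
  ]
}}

```text
t: 18.08
tool_pos: [0.5664, 0.2287, 0.1521]
orientation: [1.817, 2.562, 0.002]
force: [-0.6, 0.4, -0.8]
opening: 0.0336
```

Run:
```python
from h import *
plan((.566,.2278,.136),19.3)
a=robot.read_camera("scene");b=robot.read_camera("side")
a=cv2.resize(a[140:240,320:420],(380,380),interpolation=cv2.INTER_CUBIC);b=cv2.resize(b[60:160,195:295],(380,380),interpolation=cv2.INTER_CUBIC)
cv2.imwrite("pics/m8.png",np.hstack([a,b])[:,:,::-1])
```

```text
t 18.08 pos [0.5664 0.2287 0.1521] yaw 19.3 tilt [ 1.4e-03  4.0e-04 -1.0e+00] F [-0.59  0.41 -0.83] open 0.0336 q [ 0.3   0.21  1.55 -0.    1.38 -0.04]
 shift now cm [-0.07 -0.07  1.61] | 1.61 roll -0.0
 shift after roll cm [-0.07 -0.07  1.61]
```

View pics/m8.png

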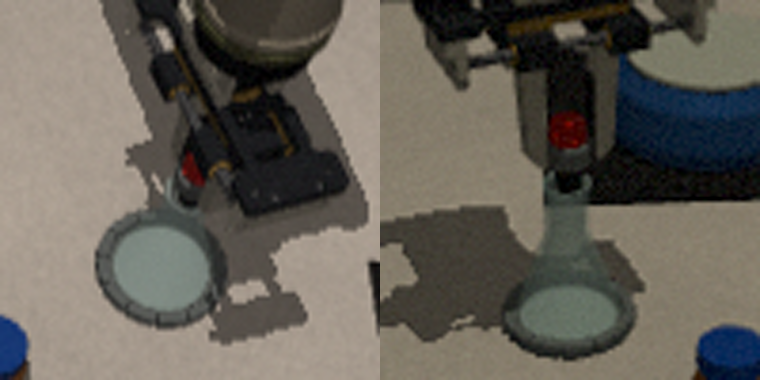

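The plug's foot is inside the mouth. I'll continue and watch the forces.

{"api": "carry_out", "payload": {
  "commands": [
    [[0,0,0.3,0],[0,0,0.3,0],[0,0,0,0],[0,0,0,0]]
  ]
}}

```text
t: 18.52
tool_pos: [0.5654, 0.2284, 0.1445]
orientation: [-1.817, -2.562, 0.001]
force: [-0.1, 0.6, -0.3]
opening: 0.0339
```

{"api": "carry_out", "payload": {
  "commands": [
    [[0,0,0.2,0],[0,0,0.2,0],[0,0,0,0],[0,0,0,0]]
  ]
}}

```text
t: 18.85
tool_pos: [0.5656, 0.2285, 0.1407]
orientation: [-1.817, -2.562, 0.001]
force: [0.0, 0.0, -1.4]
opening: 0.0336
```

{"api": "carry_out", "payload": {
  "commands": [
    [[0,0,0.2,0],[0,0,0.1,0],[0,0,0,0],[0,0,0,0]]
  ]
}}

```text
t: 19.18
tool_pos: [0.5657, 0.2285, 0.1379]
orientation: [-1.818, -2.562, 0.0]
force: [-0.1, -0.4, -0.9]
opening: 0.0336
```

{"api": "carry_out", "payload": {
  "commands": [
    [[0,0,0.1,0],[0,0,0,0],[0,0,0,0]]
  ]
}}

```text
t: 19.43
tool_pos: [0.5658, 0.2285, 0.137]
orientation: [-1.818, -2.562, 0.0]
force: [-0.9, -0.2, -0.8]
opening: 0.0334
```

{"api": "carry_out", "payload": {
  "commands": [
    [[0,0,0.06,0],[0,0,0,0],[0,0,0,0]]
  ]
}}

```text
t: 19.68
tool_pos: [0.5658, 0.2285, 0.1364]
orientation: [1.818, 2.562, -0.0]
force: [-0.1, -0.5, -0.1]
opening: 0.0336
```

{"api": "carry_out", "payload": {
  "commands": [
    [[0,0,0.05,0],[0,0,0,0],[0,0,0,0]]
  ]
}}

```text
t: 19.93
tool_pos: [0.5659, 0.2285, 0.1362]
orientation: [1.818, 2.562, 0.0]
force: [-0.7, 0.3, 2.6]
opening: 0.0335
```

{"api": "carry_out", "payload": {
  "commands": [
    [[0,0,0.05,0],[0,0,0,0],[0,0,0,0]]
  ]
}}

```text
t: 20.18
tool_pos: [0.5659, 0.2285, 0.1362]
orientation: [1.818, 2.562, 0.0]
force: [-3.2, -0.6, 5.6]
opening: 0.0332
```

The collar reached the rim at the expected height of 0.136, and the force rose. Release.

{"api": "carry_out", "payload": {
  "commands": [
    [[0,0,-0.04,0],[0,0,0,0],[0,0,0,0],[0,0,0,0],[0,0,0,0],[0,0,0,0],[0,0,0,0],[0,0,0,0],[0,0,-1,0],[0,0,-2,0],[0,0,-2,0],[0,0,0,0],[0,0,0,0],[0,0,0,0],[0,0,0,0]]
  ],
  "claw": 6.0
}}

```text
t: 21.43
tool_pos: [0.5651, 0.2283, 0.1847]
orientation: [-1.817, -2.562, 0.002]
force: [0.2, -0.3, -0.6]
opening: 0.0597
```

Run:
```python
from h import *
plan((.566,.2285,.175),19.3)
a=robot.read_camera("scene");b=robot.read_camera("side");W=robot.camera_params("wrist");w=robot.read_camera("wrist")
print(proj(W,(.566,.2285,.152)))
a=cv2.resize(a[140:240,320:420],(380,380),interpolation=cv2.INTER_CUBIC);b=cv2.resize(b[60:160,195:295],(380,380),interpolation=cv2.INTER_CUBIC)
cv2.imwrite("pics/m9.png",np.hstack([a,b])[:,:,::-1]);cv2.imwrite("pics/w9.png",w[:,:,::-1])
```

```text
t 21.43 pos [0.5651 0.2283 0.1847] yaw 19.3 tilt [-1.7e-03 -6.0e-04 -1.0e+00] F [ 0.2 -0.3 -0.6] open 0.0597 q [ 0.3   0.18  1.52 -0.    1.44 -0.04]
 shift now cm [-0.01  0.09  0.97] | 0.97 roll 0.0
 shift after roll cm [-0.01  0.09  0.97]
[261.03051988 221.99732866]
```

View pics/m9.png

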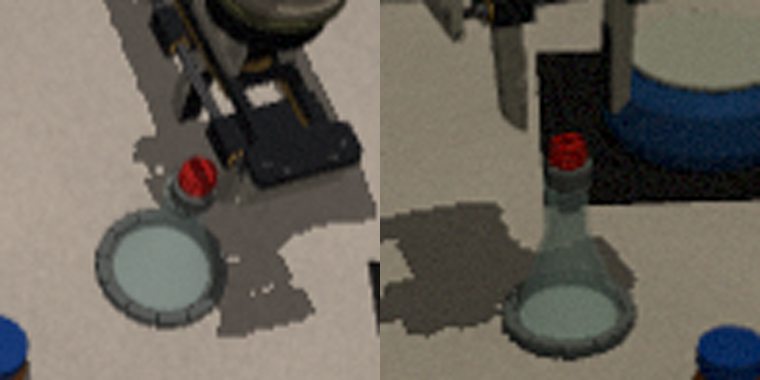

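View pics/w9.png

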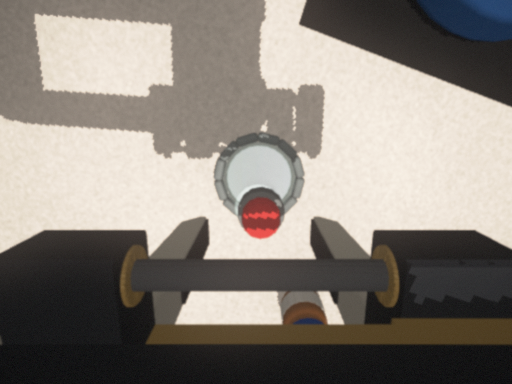

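The stopper stands upright, home in the flask, and the fingers are clear. I'll close them and press the cap: contact expected at TCP 0.1663, target 0.1603.

{"api": "carry_out", "payload": {
  "commands": [
    [[0,0.05,0,0],[0,0,0,0],[0,0,0,0],[0,0,0,0],[0,0,0,0],[0,0,0,0],[0,0,0,0],[0,0,0,0],[0,0,0.6,0],[0,0,0.6,0],[0,0,0.3,0],[0,0,0,0],[0,0,0,0],[0,0,0,0]]
  ],
  "claw": 0
}}

```text
t: 22.75
tool_pos: [0.5663, 0.2287, 0.1708]
orientation: [-1.818, -2.562, 0.0]
force: [-0.0, 0.2, 0.8]
opening: 0.0007
```

{"api": "carry_out", "payload": {
  "commands": [
    [[0,0,0.2,0],[0,0,0.2,0],[0,0,0,0],[0,0,0,0]]
  ]
}}

```text
t: 23.08
tool_pos: [0.5662, 0.2287, 0.1668]
orientation: [-1.818, -2.562, 0.0]
force: [-0.3, 0.4, 0.3]
opening: 0.0006
```

{"api": "carry_out", "payload": {
  "commands": [
    [[0,0,0.15,0],[0,0,0.15,0],[0,0,0,0],[0,0,0,0]]
  ]
}}

```text
t: 23.42
tool_pos: [0.5664, 0.2287, 0.1642]
orientation: [1.817, 2.562, 0.001]
force: [-0.9, 0.2, 3.9]
opening: 0.0007
```

{"api": "carry_out", "payload": {
  "commands": [
    [[0,0,0.15,0],[0,0,0.15,0],[0,0,0,0],[0,0,0,0]]
  ]
}}

```text
t: 23.75
tool_pos: [0.5665, 0.2288, 0.1613]
orientation: [1.817, 2.562, 0.001]
force: [-2.7, -1.7, 6.9]
opening: 0.0001
```

{"api": "carry_out", "payload": {
  "commands": [
    [[0,0,0.1,0],[0,0,0,0],[0,0,0,0],[0,0,0,0],[0,0,0,0],[0,0,0,0],[0,0,0,0],[0,0,0,0],[0,0,0,0],[0,0,0,0]]
  ]
}}

```text
t: 24.58
tool_pos: [0.5665, 0.2288, 0.1606]
orientation: [1.817, 2.562, 0.001]
force: [-2.5, -0.3, 8.0]
opening: 0.0005
```

{"api": "carry_out", "payload": {
  "commands": [
    [[0,0,-0.5,0],[0,0,-1,0],[0,0,-2,0],[0,0,-2,0],[0,0,-2,0],[0,0,0,0],[0,0,0,0],[0,0,0,0],[0,0,0,0]]
  ]
}}

```text
t: 25.33
tool_pos: [0.5655, 0.2285, 0.233]
orientation: [-1.817, -2.561, 0.003]
force: [-0.3, -0.2, 0.4]
opening: 0.0005
```

Run:
```python
from h import *
plan((.566,.2285,.175),19.3)
a=robot.read_camera("scene");b=robot.read_camera("side")
cv2.imwrite("pics/e_sc.png",a[:,:,::-1])
a=cv2.resize(a[140:240,320:420],(380,380),interpolation=cv2.INTER_CUBIC);c=cv2.resize(b[60:160,195:295],(380,380),interpolation=cv2.INTER_CUBIC)
cv2.imwrite("pics/m10.png",np.hstack([a,c])[:,:,::-1]);cv2.imwrite("pics/e_si.png",b[:,:,::-1])
```

```text
t 25.33 pos [0.5655 0.2285 0.233 ] yaw 19.3 tilt [-2.6e-03 -8.0e-04 -1.0e+00] F [-0.25 -0.16  0.44] open 0.0005 q [ 0.3   0.16  1.46  0.    1.53 -0.04]
 shift now cm [-0.02  0.07  5.8 ] | 5.8 roll 0.0
 shift after roll cm [-0.02  0.07  5.8 ]
```

View pics/m10.png

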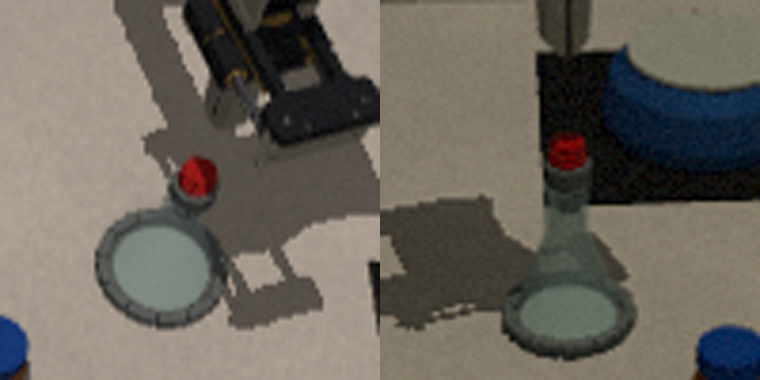

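View pics/e_si.png

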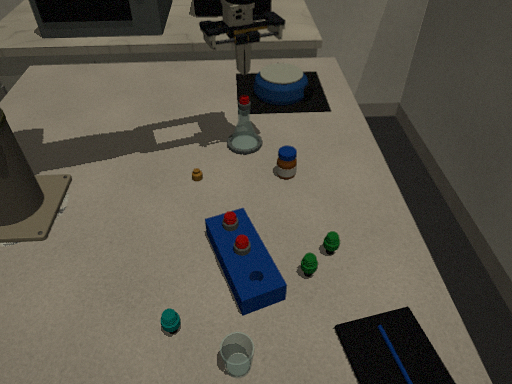

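View pics/e_sc.png

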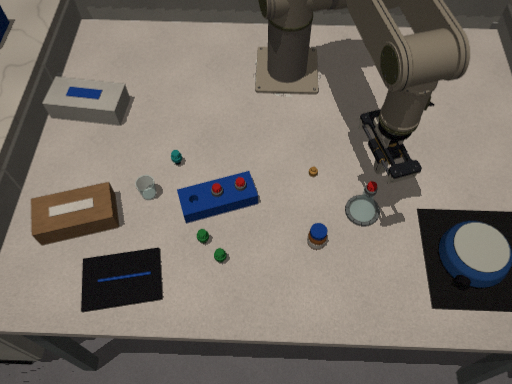

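Side view: the stopper is upright in the flask at (244,105). Two stoppers remain in the rack at (231,220) and (242,243), and the jar, beaker and weight sit where they were. The gripper is clear. Handing in.

```bash
python3 -c "
from plant import robot
print(robot.close_job())"
```

```text
the job is handed in; nothing more can be done
None
```

The good stopper, from the right hole, is in the flask mouth. It was released and its cap pressed to seat it. The job was handed in at about 25 s.

- **Feeling the caps:** I pressed left, middle, then right about 6 mm each and held for at least half a second. The left read about 16 N (hardened), the middle about 3 N (soft) and the right about 7.5 N (good). The right cap was first held about 0.6 s at 5.2 mm, then taken on to 6 mm and held again in the same press.
- **Placing:** I lifted the right stopper by its collar and lowered it until the collar met the rim. That was at the expected height, and the contact force rose to about 5.6 N. I then let go.
- **Seating press:** I pressed its cap about 5.7 mm, reading 8.0 N, and held for about 0.7 s.
- **Last pictures:** The stopper is upright and home in the flask, and the other two are still in the rack. The jar, beaker and weight look unmoved by eye, and the gripper is clear and above.
- **Disagreement:** The wrist camera differed from the scene and side cameras by 2–4 mm on the cap and flask positions, so I used values in between. The insertion showed only small sideways force, about 3 N at the last contact.

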